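# Pack two different lunch trays from the stock

## Task

Make up two lunches from the stock standing in front of the two red trays: the tray with two compartments gets the steel food canister in its larger compartment and the small round jar in its smaller one; the tray with three compartments gets the square tub in the largest, the oblong carton in the middle-sized and the slim salt shaker in the smallest. Stand each thing upright on the floor of its compartment, in about the middle of it, and let it go. Leave the little dish, the mug and the bottle where they stand.

Things in the scene. Friction and masses are not known exactly. Their poses are not given: they have to be found in the camera images.
- tray_two: Red tray with two compartments, fixed, left or right. 150 (x) by 230 (y) mm; walls 28 mm high, divider 25, both 4 mm thick; floor 3 mm. Origin: centre of its underside, z up. Larger compartment: 142 (x) by 130 (y) mm, middle at x 0, y +46 mm in the tray's frame; smaller: 142 by 88 mm, middle at x 0, y -67 mm.
- tray_three: Red tray with three compartments, fixed, left or right. Outside, walls, dividers, floor and origin as tray_two. In its frame: largest compartment 142 (x) by 108 (y) mm, middle at x 0, y +57 mm; middle-sized 84 by 110 mm, middle at x -29, y -56 mm; smallest 54 by 110 mm, middle at x +44, y -56 mm. Its yaw is near 180 degrees.
- canister: Food canister, plain steel cylinder with a flat steel lid above a dark seal, 60 mm diameter, 80 mm high, the widest of the round stock, upright. Origin: centre of its underside, z up.
- jar: Small round white ceramic jar with a flat aluminium lid, 44 mm diameter, 55 mm high, upright. Origin: centre of its underside, z up.
- tub: Square white plastic tub with a flat grey lid, 56 by 56 mm, 50 mm high, sides along its x and y. Origin: centre of its underside, z up.
- carton: Oblong closed cardboard carton, 64 (x) by 36 (y) mm, 60 mm high. Origin: centre of its underside, z up.
- shaker: Slim steel salt shaker with a domed top, 34 mm diameter, 75 mm high; its straight side ends 60 mm up. Origin: centre of its underside, z up.
- dish: Bystander: little round white dish, 54 mm wide at the rim, 28 mm high, loose, between the two trays. Origin: centre of its underside.
- mug: Bystander: blue ceramic mug, 76 mm diameter, 85 mm high, loose, beyond the trays. Origin: centre of its underside; handle at its +y.
- bottle: Bystander: green glass bottle with a black cap, 64 mm diameter, 210 mm high, loose, far to the left. Origin: centre of its underside.

How it is judged:
At the end, for the whole second after the job is handed in: Canister in the larger and jar in the smaller compartment of the two-part tray; tub in the largest, carton in the middle-sized, shaker in the smallest of the three-part tray; each within 15 mm of the middle along each tray axis, on the floor (4 mm), upright within 0.1 rad, released, at rest (x of canister in the frame of tray_two between -0.015 and 0.015 m and y of canister in the frame of tray_two between 0.031 and 0.061 m and z of canister in the frame of tray_two between -0.002 and 0.007 m and angle between each of canister, jar, tub, carton, shaker's own z axis and vertical below 0.1 rad and linear speed of each of canister, jar, tub, carton, shaker below 0.02 m/s and angular speed of each of canister, jar, tub, carton, shaker below 0.2 rad/s and x of jar in the frame of tray_two between -0.015 and 0.015 m and y of jar in the frame of tray_two between -0.082 and -0.052 m and z of jar in the frame of tray_two between -0.002 and 0.007 m and x of tub in the frame of tray_three between -0.015 and 0.015 m and y of tub in the frame of tray_three between 0.042 and 0.072 m and z of tub in the frame of tray_three between -0.002 and 0.007 m and x of carton in the frame of tray_three between -0.044 and -0.014 m and y of carton in the frame of tray_three between -0.071 and -0.041 m and z of carton in the frame of tray_three between -0.002 and 0.007 m and x of shaker in the frame of tray_three between 0.029 and 0.059 m and y of shaker in the frame of tray_three between -0.071 and -0.041 m and z of shaker in the frame of tray_three between -0.002 and 0.007 m); the robot touches nothing.
It fails at once if the dish is shifted by more than 25 mm (distance of dish from where it was at the start of the episode above 0.025 m).
It fails at once if the mug is shifted by more than 25 mm (distance of mug from where it was at the start of the episode above 0.025 m).
It fails at once if the bottle is shifted by more than 25 mm (distance of bottle from where it was at the start of the episode above 0.025 m).
It also fails if it takes over 122 s, if anything falls off the work surface, if the arm or the gripper's body presses on something with over 40 N, if the wrist force passes 120 N, or if a joint passes its speed limit or range.

## Robot

A 7-joint arm with a two-finger parallel gripper is mounted at the origin on the work surface. World frame = base frame: x ahead of the robot, y to its left, z up, the work surface at z = 0. Lengths are in m, angles in rad, forces in N, time in s.
With the tool pointing down it reaches from about 0.425 to 0.925 m from the base axis. Payload 6.8 kg.
Tool frame: the origin (TCP) lies where the fingers leave the gripper's body, on its centre line; the fingertips stand 80 mm ahead of it and the grasp point (between the pads) lies 61 mm ahead of it; z points along the fingers, y is the direction in which the jaws open and shut (so a half turn about z gives the same grasp; the last joint's range is limited). The gripper opens to 88 mm and grips with 3 to 60 N. Pads are 20 mm wide; open, the fingers measure 115 mm over their backs; the gripper's body (75 mm by 178 mm) begins 61 mm behind the grasp point.
Start: joints at [1.022, 0.477, 0.022, 1.555, -0.011, 1.109, -0.083], TCP at [0.288, -0.61, 0.303] pointing down, gripper open.
Joint ranges: [-2.96, 2.96], [-0.34, 2.1], [-1.41, 1.46], [0.24, 2.44], [-1.37, 4.51], [0.17, 1.92], [-2.96, 2.96]. Speed limits (rad/s): [2.39, 2.39, 3.14, 3.14, 3.14, 3.14, 3.14].

## Interface

Orientations are given as a unit quaternion [w, x, y, z].
In Python, from rig import r, camera, silhouettes, place_of gives the robot as it stands.
- The arm moves only by the shell command python3 -m pendant 'ROWS' [OPENING]. ROWS is JSON, a list that holds one entry, the list of rows, each a list of 4 numbers: the shift along the tool's x, y, z in mm, then the turn about the tool's z in degrees. In form: [[[x, y, z, roll], ...]]. A call has 1 to 10 rows; each row is the pose to reach, as a shift and turn from the pose commanded when the call began, along the tool's axes at that moment; what a row does not reach only later rows make up. A row lasts 1/12 s, in which the tool goes at most 41.7 mm and 7.16 degrees, less where a joint would pass 70% of its speed; a pose out of reach is approached as far as the arm can. A call with a gripper value outside its range is refused whole. OPENING is the closure, from 0 (fully open) to 1 (shut), set as the call begins (- or left out, the last holds). The fingers move at their own pace and stop on an object; the grip force is fixed at half the most. Time passes only in rows, so rows that repeat a pose let the fingers close. It gives the time, the measured TCP pose, the force and the opening at its end, in the units of the state.
- r.read_state(): the state, without advancing time (a new reading comes with each control period).
- camera(name): name is "side" or "top"; returns a dict with "frame" (480x640x3 uint8, blue, green, red), "z_map" (480x640 float32, m along the optical axis (not along the pixel's ray), 0 where there is no reading), "fovy" (degrees; the focal length in pixels is half the picture's height over the tangent of half this angle, whatever the lens; pixels are square), "cx", "cy" (the principal point, pixels), "D" ([k1, k2, p1, p2, k3] as OpenCV has them; the pictures are not rectified), "R" (3x3) and "t" (3): a world point X has camera coordinates R X + t. Camera axes: x right, y down, z forward; pixel columns grow to the right and rows downward; lengths in m; the calibration is good to about 2 mm. A picture is of the moment at which its call begins.
- r.hand_in(): hands the job in, once; it reports no verdict.
Trained networks look in the newest picture that a camera, given by its name, has taken for a name from the list of things; names that differ only in an ending like _2 or _b are one class to them, and where a whole thing is asked for, a point or a joint stands for the part that bears it (a point fixed in the world has none). Each returns a list of dicts, best first, with "conf" (0 to 1); they miss things now and then, are a little off and sometimes report something else, mostly with a low value. They report only what shows in the picture. A call takes as long as a camera call.
- silhouettes(camera, name): "region" (480x640 bool, what is visible of it) and "box" ([centre column, centre row, width, height] in pixels, round what is visible of it).
- place_of(camera, name): "position" ([column, row] in pixels: a listed point, or the origin of a listed thing).
The state is a dict: "clock": time; "joint_pos": joint angles; "joint_vel": joint speeds; "effort": joint torques, N m; "tool_pos": TCP position; "eef_rot": TCP orientation; "ft_force": force on the tool from outside, world axes, zero at the start; "ft_torque": the same for the moment, N m; "grip_width": finger opening in m.
Only numpy, scipy, OpenCV 4.12 (cv2) and the standard library are available. Lean on these libraries where they do the work, as an engineer would, in place of code of your own. Each camera call takes 0.05 s, during which the arm holds its last target.

## Working session

There is one attempt and no reset: what is moved stays moved. The work goes in short steps, Python scripts to look and compute and a shell command to move; the robot and the scene stay as the last step left them, time stands still between calls to the robot, and variables do not carry over. Pictures are saved under pics/ and viewed, and the job is handed in when it is done.

```bash
ls; mkdir -p pics; python3 - <<'E'
from rig import r,camera
import cv2
print(r.read_state())
for n in("side","top"):
    c=camera(n); cv2.imwrite(f"pics/{n}0.png",c["frame"]); print({k:v for k,v in c.items() if k not in("frame","z_map")})
E
```

```text
pics
{'clock': 0.0, 'joint_pos': array([ 1.02187855,  0.47775564,  0.02233669,  1.55643178, -0.01146832,
        1.1092934 , -0.08307721]), 'joint_vel': array([-0.00061111,  0.00023621,  0.00010983,  0.00057436,  0.00013842,
       -0.00130072, -0.00109889]), 'effort': array([ 8.28085581e-05, -5.82854569e+01,  1.53431632e+00, -2.72604561e+01,
       -5.43334801e-02,  1.69676350e-02,  1.78054952e-04]), 'tool_pos': array([ 0.28780679, -0.61006745,  0.30171967]), 'eef_rot': array([-8.38274857e-04,  9.75801042e-01,  2.18658527e-01, -2.67757048e-04]), 'ft_force': array([0.07987195, 0.23847984, 0.1739467 ]), 'ft_torque': array([0.00785719, 0.02720419, 0.0184356 ]), 'grip_width': 0.08774126202762592}
{'fovy': 54.223720697914544, 'cx': 318.4106133804148, 'cy': 245.78854410826906, 'D': array([-0.12445816,  0.        ,  0.        ,  0.        ,  0.        ]), 'R': array([[ 0.99685389, -0.07924508, -0.00159166],
       [-0.04754882, -0.58182691, -0.81192152],
       [ 0.06341472,  0.80944281, -0.58376443]]), 't': array([-0.59250379,  0.11346849,  0.96794018])}
{'fovy': 52.332761267637416, 'cx': 314.5194100110764, 'cy': 235.04171989639892, 'D': array([-0.08244236,  0.        ,  0.        ,  0.        ,  0.        ]), 'R': array([[ 0.00501126, -0.99997735,  0.00449329],
       [-0.98806317, -0.00564329, -0.15394583],
       [ 0.1539677 , -0.00366819, -0.98806907]]), 't': array([0.02809028, 0.59219984, 0.96515701])}
```

View pics/side0.png

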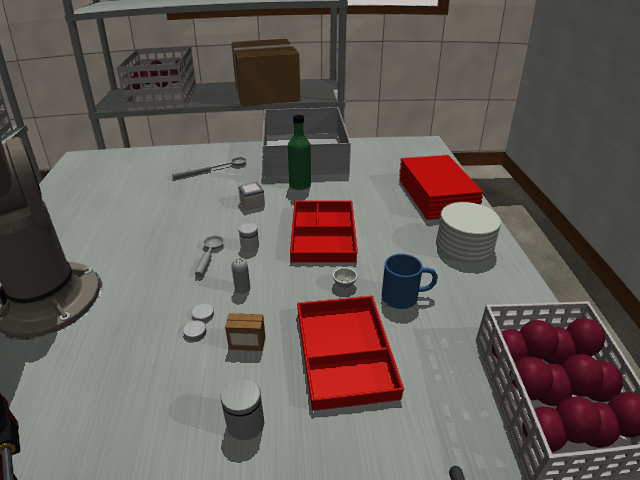

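View pics/top0.png

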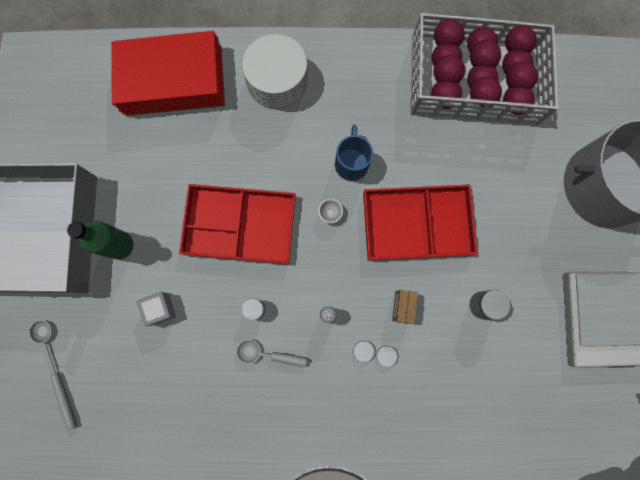

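```bash
cat > h.py <<'E'
from rig import r,camera,silhouettes,place_of
import numpy as np,cv2
def K(c):
    f=240/np.tan(np.radians(c["fovy"]/2)); return np.array([[f,0,c["cx"]],[0,f,c["cy"]],[0,0,1]])
def world(c):
    v,u=np.mgrid[0:480,0:640]
    p=np.stack([u,v],-1).reshape(-1,1,2).astype(np.float64)
    n=cv2.undistortPoints(p,K(c),c["D"]).reshape(-1,2)
    z=c["z_map"].reshape(-1,1).astype(float)
    X=np.hstack([n*z,z]); W=(X-c["t"])@c["R"]
    W[z[:,0]==0]=np.nan
    return W.reshape(480,640,3)
def onplane(c,uv,h):
    n=cv2.undistortPoints(np.array(uv,float).reshape(-1,1,2),K(c),c["D"]).reshape(-1,2)
    d=np.hstack([n,np.ones((len(n),1))])@c["R"]; o=-c["R"].T@c["t"]
    return o+d*((h-o[2])/d[:,2])[:,None]
H=dict(canister=.08,jar=.055,tub=.05,carton=.06,shaker=.075,dish=.028,mug=.085,bottle=.21,tray_two=.028,tray_three=.028)
def look(names,cams=("top","side")):
    for cn in cams:
        c=camera(cn); W=world(c)
        for n in names:
            for s in silhouettes(cn,n)[:2]:
                if s["conf"]<.3: continue
                P=W[s["region"]]; P=P[np.isfinite(P[:,0])]
                h=H[n]
                T=P[abs(P[:,2]-h)<.006]
                out=f"{cn} {n} conf {s['conf']:.2f} n{len(P)} zmax {np.percentile(P[:,2],98):.3f} box {np.round(s['box'])}"
                if len(T)>8:
                    q=(T[:,:2]*1000).astype(np.float32)
                    rc=cv2.minAreaRect(q); ci=cv2.minEnclosingCircle(q)
                    out+=f" top n{len(T)} mean {q.mean(0).round(1)} rect {np.round(rc[0],1)} {np.round(rc[1],1)} {rc[2]:.1f} circ {np.round(ci[0],1)} {ci[1]:.1f}"
                print(out)
E
python3 -c "
from h import *
look(list(H))"
```

```text
top canister conf 0.57 n919 zmax 0.083 box [488. 306.  37.  27.] top n647 mean [ 450.  -327.1] rect [ 450.4 -328. ] [59.4 51.5] 89.7 circ [ 449.2 -328. ] 30.1
top jar conf 0.84 n415 zmax 0.058 box [253. 310.  21.  18.] top n373 mean [440.3 156.5] rect [440.1 156.8] [41.8 42.4] 45.8 circ [440.5 156.9] 21.8
top tub conf 0.58 n968 zmax 0.054 box [157. 308.  42.  33.] top n748 mean [438.  358.5] rect [437.5 358.8] [56.6 56.4] 21.1 circ [438.4 359.2] 36.9
top carton conf 0.97 n661 zmax 0.063 box [406. 307.  27.  27.] top n547 mean [ 447.5 -154.1] rect [ 446.7 -155.2] [36.1 64.1] 82.7 circ [ 447. -154.] 34.8
top carton conf 0.74 n991 zmax 0.083 box [490. 307.  39.  33.] top n66 mean [ 450.8 -305.7] rect [ 449.1 -309.2] [54.7 22. ] 3.9 circ [ 449.8 -319.4] 27.3
top shaker conf 0.61 n218 zmax 0.077 box [330. 314.  17.  16.] top n165 mean [430.6   3.3] rect [430.2   3.1] [27.5 29.5] 68.3 circ [430.7   3.6] 15.7
top dish conf 0.78 n435 zmax 0.029 box [331. 213.  24.  25.] top n135 mean [651.3  -3.4] rect [648.4  -2.6] [49.  48.9] 30.1 circ [648.1  -2.7] 25.7
top mug conf 0.91 n1447 zmax 0.086 
[... 1657 characters left out ...]
4  -1.1] 27.7
side mug conf 0.87 n2055 zmax 0.085 box [410. 282.  57.  56.] top n288 mean [759.7 -50.9] rect [759.5 -49.6] [76.3 74. ] 20.6 circ [760.  -48.6] 39.3
side mug conf 0.58 n530 zmax 0.075 box [240. 277.  19.  35.]
side bottle conf 0.59 n1265 zmax 0.207 box [300. 153.  23.  72.] top n40 mean [574.2 451.5] rect [574.3 452.9] [26.1 26.3] 49.7 circ [574.1 455.4] 15.2
side tray_two conf 0.67 n9167 zmax 0.030 box [349. 355. 104. 112.] top n1447 mean [ 629.9 -207.8] rect [ 627.3 -192.5] [153.5 236.2] 2.6 circ [ 627.4 -194.4] 136.2
side tray_three conf 0.87 n3976 zmax 0.031 box [326. 234.  66.  66.] top n833 mean [621.5 189.5] rect [621.7 195.8] [239.9 153.3] 85.2 circ [622.1 194.2] 138.1
```

```bash
cat >> h.py <<'E'
from scipy.spatial.transform import Rotation as Ro
def go(*goals):
    s=r.read_state(); q=s["eef_rot"]; R=Ro.from_quat([q[1],q[2],q[3],q[0]]).as_matrix()
    th=np.degrees(np.arctan2(R[1,0],R[0,0]))
    print("t",round(s["clock"],2),"tcp",(s["tool_pos"]*1000).round(1),"th %.1f tilt %.4f"%(th,np.arccos(-R[2,2])),"w %.1f"%(s["grip_width"]*1000),"F",s["ft_force"].round(1))
    for x,y,z,t in goals:
        d=R.T@(np.array([x,y,z])-s["tool_pos"]*1000)
        print((x,y,z,t),"->",d.round(1),"roll %.1f"%((th-t+90)%180-90))
TR=dict(two=(627,-192.7,3.3),three=(620.8,195,175.1))
def slot(t,x,y):
    X,Y,a=TR[t]; a=np.radians(a); return X+x*np.cos(a)-y*np.sin(a),Y+x*np.sin(a)+y*np.cos(a)
for n,a in dict(canister=("two",0,46),jar=("two",0,-67),tub=("three",0,57),carton=("three",-29,-56),shaker=("three",44,-56)).items():
    if __name__=="__main__": print(n,np.round(slot(*a),1))
E
python3 h.py; python3 -c "
from h import *
go((450.7,-328.5,220,0),(450.7,-328.5,110,0))"
```

```text
canister [ 624.4 -146.8]
jar [ 630.9 -259.6]
tub [615.9 138.2]
carton [654.5 248.3]
shaker [581.7 254.6]
t 1.2 tcp [ 288.  -610.5  302.7] th 25.3 tilt 0.0000 w 87.9 F [-0.1  0.   0.2]
(450.7, -328.5, 220, 0) -> [ 267.4 -185.6   82.7] roll 25.3
(450.7, -328.5, 110, 0) -> [ 267.4 -185.6  192.7] roll 25.3
```

```bash
python3 -m pendant '[[[267.4,-185.6,82.7,25.3],[267.4,-185.6,82.7,25.3],[267.4,-185.6,82.7,25.3],[267.4,-185.6,82.7,25.3],[267.4,-185.6,82.7,25.3],[267.4,-185.6,82.7,25.3],[267.4,-185.6,82.7,25.3],[267.4,-185.6,82.7,25.3],[267.4,-185.6,82.7,25.3],[267.4,-185.6,82.7,25.3]]]' 0
python3 -m pendant '[[[0,0,0,0],[0,0,0,0],[0,0,0,0],[0,0,0,0]]]'
python3 -c "
from h import *
go((450.7,-328.5,110,0))"
```

```text
clock: 2.03
tool_pos: [0.4523, -0.3253, 0.2194]
eef_rot: [-0.001, 1.0, 0.003, -0.0]
ft_force: [0.5, -1.2, 0.4]
grip_width: 0.0876
clock: 2.37
tool_pos: [0.4499, -0.3301, 0.2203]
eef_rot: [0.0, 1.0, -0.002, 0.0]
ft_force: [-0.1, 0.6, -0.3]
grip_width: 0.0879
t 2.37 tcp [ 449.9 -330.1  220.3] th -0.2 tilt 0.0008 w 87.9 F [-0.1  0.6 -0.3]
(450.7, -328.5, 110, 0) -> [  0.7  -1.6 110.3] roll -0.2
```

```bash
python3 -m pendant '[[[0,0,30,0],[0,0,60,0],[0,0,85,0],[0,0,100,0],[0,0,110,0],[0,0,110,0],[0,0,110,0],[0,0,110,0]]]'
python3 -m pendant '[[[0,0,0,0],[0,0,0,0],[0,0,0,0],[0,0,0,0],[0,0,0,0],[0,0,0,0],[0,0,0,0],[0,0,0,0],[0,0,0,0],[0,0,0,0]]]' 1
python3 -c "
from h import *
go((450.7,-328.5,180,0),(624.4,-146.8,180,0))"
```

```text
clock: 3.03
tool_pos: [0.4512, -0.3293, 0.1111]
eef_rot: [0.001, 1.0, -0.001, 0.001]
ft_force: [-0.1, -0.7, 1.0]
grip_width: 0.0875
clock: 3.87
tool_pos: [0.4509, -0.3288, 0.1104]
eef_rot: [0.0, 1.0, -0.0, 0.0]
ft_force: [-1.5, -0.2, 5.4]
grip_width: 0.06
t 3.87 tcp [ 450.9 -328.8  110.4] th -0.1 tilt 0.0007 w 60.0 F [-1.5 -0.2  5.4]
(450.7, -328.5, 180, 0) -> [ -0.1  -0.3 -69.6] roll -0.1
(624.4, -146.8, 180, 0) -> [ 173.4 -182.1  -69.6] roll -0.1
```

```bash
python3 -m pendant '[[[0,0,-20,0],[0,0,-50,0],[0,0,-70,0],[25,-26,-70,0],[50,-52,-70,0],[75,-78,-70,0],[100,-105,-70,0],[125,-131,-70,0],[150,-158,-70,0],[165,-173,-70,0]]]'
python3 -m pendant '[[[8.4,-9.1,0,0],[8.4,-9.1,0,0],[8.4,-9.1,0,0],[8.4,-9.1,0,0],[8.4,-9.1,0,0]]]'
python3 -c "
from h import *
go((624.4,-146.8,115,0))"
```

```text
clock: 4.7
tool_pos: [0.6178, -0.1504, 0.179]
eef_rot: [-0.001, 1.0, 0.002, -0.0]
ft_force: [0.5, 0.7, -2.2]
grip_width: 0.0598
clock: 5.12
tool_pos: [0.6227, -0.1491, 0.1798]
eef_rot: [0.001, 1.0, -0.002, -0.001]
ft_force: [-0.3, -0.7, -2.2]
grip_width: 0.0593
t 5.12 tcp [ 622.7 -149.1  179.8] th -0.2 tilt 0.0017 w 59.3 F [-0.3 -0.7 -2.2]
(624.4, -146.8, 115, 0) -> [ 1.8 -2.4 64.8] roll -0.2
```

```bash
python3 -m pendant '[[[1,-1,25,0],[1,-1,45,0],[1,-1,58,0],[1,-1,64,0],[1,-1,64,0],[1,-1,64,0],[1,-1,64,0]]]'
python3 -m pendant '[[[0,0,1,0],[0,0,2,0],[0,0,2,0],[0,0,2,0]]]'
```

```text
clock: 5.7
tool_pos: [0.6258, -0.146, 0.1171]
eef_rot: [0.0, 1.0, -0.001, 0.001]
ft_force: [-0.8, -0.3, -2.7]
grip_width: 0.0599
clock: 6.03
tool_pos: [0.6253, -0.1455, 0.1142]
eef_rot: [0.0, 1.0, -0.0, 0.0]
ft_force: [-0.4, 0.5, -2.2]
grip_width: 0.0601
```

```bash
python3 -c "
from h import *
c=camera('side');cv2.imwrite('pics/s1.png',cv2.resize(c['frame'][220:450,180:460],None,fx=2,fy=2))
go((0,0,0,0))"
```

```text
t 6.08 tcp [ 625.3 -145.5  114.1] th -0.0 tilt 0.0003 w 59.5 F [-0.1  0.1 -3.1]
(0, 0, 0, 0) -> [-625.4 -145.1  114. ] roll -0.0
```

View pics/s1.png

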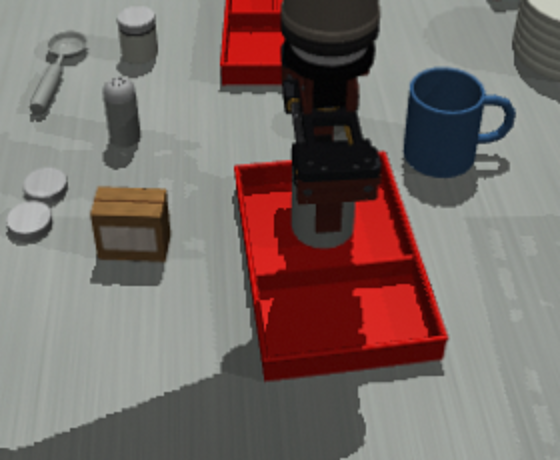

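```bash
python3 -m pendant '[[[0,0,0.8,0],[0,0,0.8,0],[0,0,0.8,0]]]'
python3 -m pendant '[[[0,0,0,0],[0,0,0,0],[0,0,0,0],[0,0,0,0],[0,0,-10,0],[0,0,-40,0],[0,0,-75,0],[0,0,-90,0],[0,0,-90,0]]]' 0.05
python3 -c "
from h import *
go((447,-155,202,-7.3),(447,-155,107,-7.3))"
```

```text
clock: 6.33
tool_pos: [0.6254, -0.1456, 0.1134]
eef_rot: [0.0, 1.0, -0.0, 0.0]
ft_force: [0.7, 0.6, -0.4]
grip_width: 0.06
clock: 7.08
tool_pos: [0.6276, -0.1461, 0.2086]
eef_rot: [0.001, 1.0, -0.001, 0.004]
ft_force: [0.1, -0.1, 0.6]
grip_width: 0.0836
t 7.08 tcp [ 627.6 -146.1  208.6] th -0.1 tilt 0.0085 w 83.6 F [ 0.1 -0.1  0.6]
(447, -155, 202, -7.3) -> [-180.7    9.1    5.1] roll 7.2
(447, -155, 107, -7.3) -> [-181.5    8.9  100.1] roll 7.2
```

```bash
python3 -m pendant '[[[-40,2,0,2],[-80,4,0,4],[-120,6,0,6],[-155,8,0,7],[-178,9.4,0,7.2],[-178,9.4,0,7.2],[-178,9.4,0,7.2],[-178,9.4,0,7.2],[-178,9.4,0,7.2]]]'
python3 -c "
from h import *
look(['canister','dish'])
go((447,-155,107,-7.3))"
```

```text
clock: 7.83
tool_pos: [0.4487, -0.1546, 0.2033]
eef_rot: [-0.0, 0.998, -0.063, 0.001]
ft_force: [0.6, -0.9, -0.5]
grip_width: 0.0835
top canister conf 0.92 n868 zmax 0.086 box [400. 222.  33.  34.] top n674 mean [ 622.6 -145.1] rect [ 622.6 -146.1] [59.3 57.5] 89.1 circ [ 623.4 -146. ] 30.2
top dish conf 0.89 n449 zmax 0.030 box [330. 213.  24.  29.] top n145 mean [648.5  -1.3] rect [647.4  -0.9] [50.1 49. ] 49.0 circ [647.2  -1.5] 25.9
side canister conf 0.81 n1511 zmax 0.084 box [344. 319.  32.  52.] top n664 mean [ 625.3 -150.2] rect [ 625.9 -147.7] [57.  57.1] 55.3 circ [ 626.1 -146.6] 30.0
side dish conf 0.87 n385 zmax 0.029 box [346. 277.  24.  20.] top n162 mean [649.3   1.1] rect [649.7  -1.8] [53.1 48.9] 81.3 circ [649.3  -2.4] 27.3
t 8.13 tcp [ 447.6 -154.7  203. ] th -7.2 tilt 0.0001 w 83.4 F [-0.7  0.4  1. ]
(447, -155, 107, -7.3) -> [-0.5  0.3 96. ] roll 0.1
```

Canister is centred (target 624.4, -146.8). Now the carton.

```bash
python3 -m pendant '[[[0,0,30,0],[0,0,60,0],[0,0,82,0],[0,0,92,0],[0,0,96,0],[0,0,96,0],[0,0,96,0]]]'
python3 -m pendant '[[[0,0,0,0],[0,0,0,0],[0,0,0,0],[0,0,0,0],[0,0,0,0],[0,0,0,0],[0,0,0,0],[0,0,0,0],[0,0,0,0],[0,0,0,0]]]' 1
python3 -m pendant '[[[0,0,0,0],[0,0,0,0],[0,0,-20,0],[0,0,-60,0],[0,0,-90,0],[0,0,-100,0],[0,0,-100,0],[0,0,-100,0]]]'
python3 -c "
from h import *
go((654.5,248.3,207,-4.9),(654.5,248.3,114,-4.9))"
```

```text
clock: 8.72
tool_pos: [0.4479, -0.155, 0.1079]
eef_rot: [0.0, 0.998, -0.063, 0.001]
ft_force: [0.4, 0.6, 0.3]
grip_width: 0.0834
clock: 9.55
tool_pos: [0.4472, -0.1549, 0.1072]
eef_rot: [0.0, 0.998, -0.063, 0.0]
ft_force: [-0.0, -0.4, 1.7]
grip_width: 0.0358
clock: 10.22
tool_pos: [0.4469, -0.1547, 0.2066]
eef_rot: [-0.0, 0.998, -0.063, 0.0]
ft_force: [-1.4, -0.0, -2.5]
grip_width: 0.0361
t 10.22 tcp [ 446.9 -154.7  206.6] th -7.2 tilt 0.0000 w 36.1 F [-1.4 -0.  -2.5]
(654.5, 248.3, 207, -4.9) -> [ 1.552e+02 -4.260e+02 -3.000e-01] roll -2.3
(654.5, 248.3, 114, -4.9) -> [ 155.2 -426.    92.7] roll -2.3
```

```bash
python3 -m pendant '[[[7,-19,0,0],[20,-55,0,0],[33,-91,0,0],[46,-127,0,0],[59,-163,0,0],[72,-199,0,0],[85,-234,0,0],[98,-270,0,0],[111,-306,0,-2.3],[124,-342,0,-2.3]]]'
python3 -m pendant '[[[13,-35,0,0],[23,-62,0,0],[29,-78,0,0],[31,-84,0,0],[31,-84,0,0],[31,-84,0,0],[31,-84,0,0],[31,-84,0,0]]]'
python3 -c "
from h import *
go((654.5,248.3,114,-4.9))"
```

```text
clock: 11.05
tool_pos: [0.6127, 0.1702, 0.2038]
eef_rot: [0.001, 0.999, -0.042, -0.002]
ft_force: [1.9, -0.6, -1.0]
grip_width: 0.036
clock: 11.72
tool_pos: [0.6513, 0.2476, 0.2068]
eef_rot: [0.001, 0.999, -0.044, -0.0]
ft_force: [-0.5, 0.9, -0.1]
grip_width: 0.0358
t 11.72 tcp [651.3 247.6 206.8] th -5.1 tilt 0.0015 w 35.8 F [-0.5  0.9 -0.1]
(654.5, 248.3, 114, -4.9) -> [ 3.2 -1.1 92.8] roll -0.2
```

```bash
python3 -m pendant '[[[2,-1,25,0],[2,-1,55,0],[2,-1,78,0],[2,-1,90,0],[2,-1,94,0],[2,-1,94,0],[2,-1,94,0],[2,-1,94,0]]]'
python3 -c "
from h import *
go((654.5,248.3,110.5,-4.9))
c=camera('side');cv2.imwrite('pics/s2.png',cv2.resize(c['frame'][130:300,220:420],None,fx=3,fy=3))
look(['carton'],['side'])"
```

```text
clock: 12.38
tool_pos: [0.6546, 0.2509, 0.1151]
eef_rot: [-0.001, 0.999, -0.043, 0.001]
ft_force: [0.6, 1.3, -0.9]
grip_width: 0.0357
t 12.38 tcp [654.6 250.9 115.1] th -5.0 tilt 0.0030 w 35.7 F [ 0.6  1.3 -0.9]
(654.5, 248.3, 110.5, -4.9) -> [0.1 2.6 4.6] roll -0.1
side carton conf 0.72 n511 zmax 0.070 box [335. 211.  31.  26.] top n77 mean [652.1 234.8] rect [653.2 236.3] [25.8 62.1] 89.8 circ [653.3 235. ] 31.2
```

View pics/s2.png

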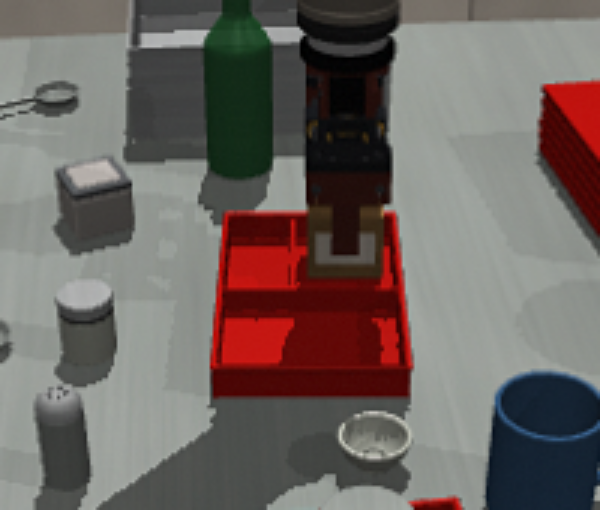

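Carton hangs over the middle-sized compartment and clear of its walls. Lower and release partway.

```bash
python3 -m pendant '[[[0,0,0,0],[0,0,1,0],[0,0,2,0],[0,0,2,0],[0,0,2,0]]]'
python3 -c "
from h import *
go((654.5,248.3,110.3,-4.9))"
```

```text
clock: 12.95
tool_pos: [0.6534, 0.2505, 0.111]
eef_rot: [0.0, 0.999, -0.043, -0.0]
ft_force: [-0.3, -0.8, -2.1]
grip_width: 0.0361
t 12.95 tcp [653.4 250.5 111. ] th -4.9 tilt 0.0003 w 36.1 F [-0.3 -0.8 -2.1]
(654.5, 248.3, 110.3, -4.9) -> [1.2 2.1 0.7] roll -0.0
```

```bash
python3 -m pendant '[[[0,0,0.7,0],[0,0,0.7,0],[0,0,0.7,0],[0,0,0.7,0],[0,0,0.7,0],[0,0,-10,0],[0,0,-40,0],[0,0,-75,0],[0,0,-95,0],[0,0,-95,0]]]' 0.35
python3 -m pendant '[[[0,0,0,0],[0,0,0,0],[0,0,0,0]]]'
python3 -c "
from h import *
go((430.7,2.5,206,-4.9),(430.7,3,107,-4.9))
look(['carton','shaker'])"
```

```text
clock: 13.78
tool_pos: [0.6562, 0.2518, 0.2131]
eef_rot: [-0.002, 0.999, -0.043, 0.004]
ft_force: [0.2, -0.3, -0.1]
grip_width: 0.0572
clock: 14.03
tool_pos: [0.6527, 0.2503, 0.2048]
eef_rot: [0.001, 0.999, -0.043, -0.001]
ft_force: [-0.9, -0.4, -0.1]
grip_width: 0.0572
t 14.03 tcp [652.7 250.3 204.8] th -4.9 tilt 0.0025 w 57.2 F [-0.9 -0.4 -0.1]
(430.7, 2.5, 206, -4.9) -> [-199.9  266.    -0.4] roll -0.0
(430.7, 3, 107, -4.9) -> [-199.7  265.4   98.6] roll -0.0
top carton conf 0.72 n178 zmax 0.571 box [217. 218.  14.  19.] top n60 mean [635.6 238.4] rect [632.1 238.8] [27.2 13.4] 6.8 circ [632.9 239. ] 14.4
top shaker conf 0.81 n219 zmax 0.077 box [328. 312.  18.  16.] top n173 mean [430.7   3.5] rect [430.7   2.9] [27.4 29.7] 0.2 circ [430.7   3.4] 15.8
side carton conf 0.60 n722 zmax 0.065 box [334. 209.  29.  28.] top n258 mean [653.8 245.7] rect [654.6 249.2] [39.1 62.4] 85.0 circ [654.  249.3] 35.4
side shaker conf 0.90 n503 zmax 0.075 box [241. 277.  20.  36.] top n94 mean [431.8  -1.5] rect [ 4.321e+02 -1.000e-01] [27.7 23.8] 26.3 circ [4.316e+02 1.000e-01] 14.3
side shaker conf 0.51 n713 zmax 0.065 box [335. 210.  29.  31.]
```

```bash
python3 -m pendant '[[[-15,20,0,0],[-38,51,0,0],[-61,82,0,0],[-85,113,0,0],[-108,144,0,0],[-131,175,0,0],[-155,206,0,0],[-176,235,0,0],[-192,256,0,0],[-199.5,265.7,0,0]]]'
python3 -m pendant '[[[0,0,0,0],[0,0,0,0],[0,0,0,0],[0,0,0,0]]]'
python3 -c "
from h import *
go((431,2.5,107,-4.9))"
```

```text
clock: 15.17
tool_pos: [0.4292, 0.0004, 0.206]
eef_rot: [0.001, 0.999, -0.045, -0.001]
ft_force: [-0.0, 0.1, -0.1]
grip_width: 0.0569
clock: 15.5
tool_pos: [0.4333, 0.0046, 0.2063]
eef_rot: [-0.0, 0.999, -0.042, 0.001]
ft_force: [0.1, 0.2, 0.7]
grip_width: 0.0573
t 15.5 tcp [433.3   4.6 206.3] th -4.8 tilt 0.0012 w 57.3 F [0.1 0.2 0.7]
(431, 2.5, 107, -4.9) -> [-2.2  2.3 99.3] roll 0.1
```

```bash
python3 -m pendant '[[[-1,1,30,0],[-1,1,60,0],[-1,1,84,0],[-1,1,95,0],[-1,1,99,0],[-1,1,99,0],[-1,1,99,0],[-1,1,99,0]]]'
python3 -c "
from h import *
go((431,2.5,107,-4.9))"
```

```text
clock: 16.17
tool_pos: [0.4317, 0.0026, 0.1079]
eef_rot: [-0.0, 0.999, -0.043, 0.001]
ft_force: [0.4, 0.5, -0.7]
grip_width: 0.0569
t 16.17 tcp [431.7   2.6 107.9] th -4.9 tilt 0.0018 w 56.9 F [ 0.4  0.5 -0.7]
(431, 2.5, 107, -4.9) -> [-0.7  0.1  0.9] roll -0.0
```

```bash
python3 -m pendant '[[[0,0,0,0],[0,0,0,0],[0,0,0,0],[0,0,0,0],[0,0,0,0],[0,0,0,0],[0,0,0,0],[0,0,0,0]]]' 1
python3 -m pendant '[[[0,0,0,0],[0,0,-20,0],[0,0,-60,0],[0,0,-90,0],[0,0,-100,0],[0,0,-100,0],[0,0,-100,0]]]'
python3 -c "
from h import *
go((581.7,254.6,206,-4.9))"
```

```text
clock: 16.83
tool_pos: [0.4311, 0.0022, 0.1075]
eef_rot: [-0.0, 0.999, -0.043, 0.0]
ft_force: [-0.6, -0.1, 6.2]
grip_width: 0.0338
clock: 17.42
tool_pos: [0.4307, 0.0021, 0.2071]
eef_rot: [-0.0, 0.999, -0.043, 0.0]
ft_force: [-0.1, -0.4, -1.6]
grip_width: 0.0333
t 17.42 tcp [430.7   2.1 207.1] th -5.0 tilt 0.0008 w 33.3 F [-0.1 -0.4 -1.6]
(581.7, 254.6, 206, -4.9) -> [ 128.6 -264.6    1.2] roll -0.1
```

```bash
python3 -m pendant '[[[8,-16,0,0],[23,-48,0,0],[39,-80,0,0],[55,-112,0,0],[70,-145,0,0],[86,-177,0,0],[102,-209,0,0],[116,-239,0,0],[125,-257,0,0],[128.6,-264.6,0,0]]]'
python3 -m pendant '[[[0,0,0,0],[0,0,0,0],[0,0,0,0],[0,0,0,0]]]'
python3 -c "
from h import *
go((581.7,254.6,114,-4.9))"
```

```text
clock: 18.25
tool_pos: [0.5815, 0.2581, 0.2043]
eef_rot: [-0.0, 0.999, -0.041, -0.001]
ft_force: [-0.1, 0.7, -0.8]
grip_width: 0.0335
clock: 18.58
tool_pos: [0.5813, 0.2526, 0.2068]
eef_rot: [0.001, 0.999, -0.044, -0.0]
ft_force: [0.6, -0.2, -0.6]
grip_width: 0.0338
t 18.58 tcp [581.3 252.6 206.8] th -5.1 tilt 0.0016 w 33.8 F [ 0.6 -0.2 -0.6]
(581.7, 254.6, 114, -4.9) -> [ 0.3 -2.1 92.8] roll -0.2
```

```bash
python3 -m pendant '[[[0,-1,25,0],[0,-1,55,0],[0,-1,78,0],[0,-1,89,0],[0,-1,93,0],[0,-1,93,0],[0,-1,93,0],[0,-1,93,0]]]'
python3 -m pendant '[[[0,0,1,0],[0,0,2.3,0],[0,0,2.3,0],[0,0,2.3,0],[0,0,2.3,0]]]'
python3 -c "
from h import *
go((581.7,254.6,111,-4.9))
c=camera('side');cv2.imwrite('pics/s3.png',cv2.resize(c['frame'][130:300,220:420],None,fx=3,fy=3))
look(['shaker'],['side'])"
```

```text
clock: 19.25
tool_pos: [0.5828, 0.256, 0.1158]
eef_rot: [-0.001, 0.999, -0.043, 0.001]
ft_force: [-0.2, 0.3, -0.4]
grip_width: 0.0332
clock: 19.67
tool_pos: [0.5818, 0.2558, 0.112]
eef_rot: [-0.0, 0.999, -0.043, 0.0]
ft_force: [-0.2, -1.4, -1.3]
grip_width: 0.0338
t 19.67 tcp [581.8 255.8 112. ] th -4.9 tilt 0.0001 w 33.8 F [-0.2 -1.4 -1.3]
(581.7, 254.6, 111, -4.9) -> [-0.   1.2  1. ] roll -0.0
side shaker conf 0.49 n165 zmax 0.063 box [306. 213.  13.  26.]
```

View pics/s3.png

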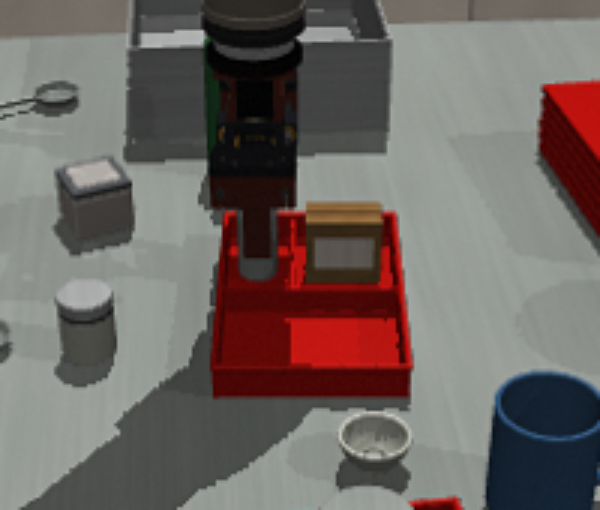

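```bash
python3 -m pendant '[[[0,0,1.2,0],[0,0,1.2,0],[0,0,1.2,0]]]'
python3 -m pendant '[[[0,0,0,0],[0,0,0,0],[0,0,0,0],[0,0,0,0],[0,0,-10,0],[0,0,-40,0],[0,0,-75,0],[0,0,-95,0],[0,0,-95,0],[0,0,-95,0]]]' 0.35
python3 -m pendant '[[[0,0,0,0],[0,0,0,0]]]' 0
python3 -c "
from h import *
go((438,358.5,206,21.5))"
```

```text
clock: 20.07
tool_pos: [0.5819, 0.2558, 0.1107]
eef_rot: [-0.0, 0.999, -0.043, 0.0]
ft_force: [0.4, 1.2, -1.2]
grip_width: 0.0337
clock: 20.9
tool_pos: [0.5825, 0.2561, 0.2078]
eef_rot: [-0.001, 0.999, -0.043, 0.002]
ft_force: [0.4, -0.2, 0.1]
grip_width: 0.0573
clock: 21.07
tool_pos: [0.5811, 0.2554, 0.2044]
eef_rot: [0.001, 0.999, -0.043, -0.001]
ft_force: [0.7, 0.2, -1.2]
grip_width: 0.0673
t 21.07 tcp [581.1 255.4 204.4] th -4.9 tilt 0.0024 w 67.3 F [ 0.7  0.2 -1.2]
(438, 358.5, 206, 21.5) -> [-151.4  -90.4   -1.4] roll -26.4
```

```bash
python3 -m pendant '[[[-15,-9,0,-4],[-45,-27,0,-10],[-78,-46,0,-17],[-110,-65,0,-23],[-136,-81,0,-26.4],[-152,-90.5,0,-26.4],[-152,-90.5,0,-26.4],[-152,-90.5,0,-26.4],[-152,-90.5,0,-26.4],[-152,-90.5,0,-26.4]]]' 0
python3 -c "
from h import *
look(['shaker','jar'])
go((438,358.5,107,21.5))"
```

```text
clock: 21.9
tool_pos: [0.4394, 0.3576, 0.2051]
eef_rot: [0.001, 0.983, 0.185, -0.0]
ft_force: [-0.5, -0.5, -0.1]
grip_width: 0.0876
top shaker conf 0.50 n262 zmax 0.079 box [208. 240.  17.  17.] top n162 mean [579.2 254. ] rect [579.7 254.9] [28.6 27.3] 87.2 circ [579.4 254.9] 14.9
top jar conf 0.80 n414 zmax 0.058 box [253. 309.  19.  19.] top n366 mean [440.2 156.1] rect [440.6 156.2] [42.  40.7] 0.1 circ [440.6 156.7] 22.0
side shaker conf 0.66 n369 zmax 0.078 box [307. 209.  12.  29.] top n76 mean [581.1 250.7] rect [579.4 253.4] [24.9 30.4] 55.4 circ [579.8 250.9] 17.0
side jar conf 0.70 n517 zmax 0.057 box [246. 239.  19.  30.] top n180 mean [441.3 153.5] rect [441.1 156.6] [46.4 41.3] 76.2 circ [442.5 156.1] 23.8
t 22.2 tcp [438.6 358.6 205.6] th 21.4 tilt 0.0001 w 88.0 F [-0.7 -0.4 -0.2]
(438, 358.5, 107, 21.5) -> [-0.6 -0.1 98.6] roll -0.1
```

```bash
python3 -m pendant '[[[-0.5,0,30,0],[-0.5,0,60,0],[-0.5,0,84,0],[-0.5,0,96,0],[-0.5,0,101,0],[-0.5,0,101,0],[-0.5,0,101,0],[-0.5,0,101,0]]]'
python3 -m pendant '[[[0,0,0,0],[0,0,0,0],[0,0,0,0],[0,0,0,0],[0,0,0,0],[0,0,0,0],[0,0,0,0],[0,0,0,0]]]' 1
python3 -m pendant '[[[0,0,0,0],[0,0,-20,0],[0,0,-60,0],[0,0,-90,0],[0,0,-105,0],[0,0,-105,0],[0,0,-105,0]]]'
python3 -c "
from h import *
go((615.9,138.2,209,-4.9))"
```

```text
clock: 22.87
tool_pos: [0.4385, 0.3595, 0.1061]
eef_rot: [-0.001, 0.983, 0.186, 0.001]
ft_force: [-0.0, -0.5, 0.0]
grip_width: 0.0876
clock: 23.53
tool_pos: [0.4378, 0.3589, 0.1048]
eef_rot: [-0.0, 0.983, 0.186, 0.0]
ft_force: [-0.2, -0.4, 3.6]
grip_width: 0.0561
clock: 24.12
tool_pos: [0.4378, 0.3588, 0.2097]
eef_rot: [-0.0, 0.983, 0.186, 0.0]
ft_force: [-0.6, 0.1, -1.5]
grip_width: 0.0555
t 24.12 tcp [437.8 358.8 209.7] th 21.4 tilt 0.0010 w 55.5 F [-0.6  0.1 -1.5]
(615.9, 138.2, 209, -4.9) -> [ 85.1 270.4   0.8] roll 26.3
```

```bash
python3 -m pendant '[[[5,16,0,3],[15,48,0,7],[26,81,0,12],[36,114,0,17],[46,147,0,22],[56,180,0,26],[67,212,0,26.3],[76,242,0,26.3],[82,261,0,26.3],[85.1,270.4,0,26.3]]]'
python3 -m pendant '[[[0,0,0,0],[0,0,0,0],[0,0,0,0],[0,0,0,0]]]'
python3 -c "
from h import *
go((615.9,138.2,112,-4.9))"
```

```text
clock: 24.95
tool_pos: [0.6169, 0.1328, 0.2072]
eef_rot: [0.002, 0.999, -0.046, -0.001]
ft_force: [0.0, -1.3, -0.8]
grip_width: 0.0555
clock: 25.28
tool_pos: [0.6147, 0.1403, 0.2093]
eef_rot: [-0.0, 0.999, -0.041, -0.001]
ft_force: [0.3, -0.1, -0.8]
grip_width: 0.0559
t 25.28 tcp [614.7 140.3 209.3] th -4.7 tilt 0.0013 w 55.9 F [ 0.3 -0.1 -0.8]
(615.9, 138.2, 112, -4.9) -> [ 1.5  2.1 97.3] roll 0.2
```

```bash
python3 -m pendant '[[[0.5,0.5,25,0],[0.5,0.5,55,0],[0.5,0.5,80,0],[0.5,0.5,93,0],[0.5,0.5,98,0],[0.5,0.5,98,0],[0.5,0.5,98,0],[0.5,0.5,98,0]]]'
python3 -m pendant '[[[0,0,1,0],[0,0,2.5,0],[0,0,2.5,0],[0,0,2.5,0],[0,0,2.5,0]]]'
python3 -c "
from h import *
go((615.9,138.2,107.8,-4.9))
c=camera('side');cv2.imwrite('pics/s4.png',cv2.resize(c['frame'][130:300,220:420],None,fx=3,fy=3))"
```

```text
clock: 25.95
tool_pos: [0.6173, 0.1383, 0.1133]
eef_rot: [-0.0, 0.999, -0.042, 0.001]
ft_force: [0.2, 0.5, -0.7]
grip_width: 0.056
clock: 26.37
tool_pos: [0.6164, 0.1377, 0.1093]
eef_rot: [-0.0, 0.999, -0.042, 0.0]
ft_force: [0.4, 0.4, -1.1]
grip_width: 0.0557
t 26.37 tcp [616.4 137.7 109.3] th -4.9 tilt 0.0003 w 55.7 F [ 0.4  0.4 -1.1]
(615.9, 138.2, 107.8, -4.9) -> [-0.5 -0.5  1.5] roll 0.0
```

View pics/s4.png

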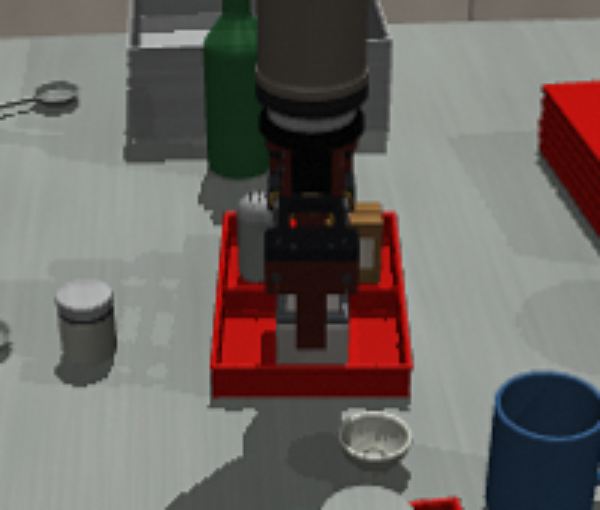

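```bash
python3 -m pendant '[[[0,0,1.4,0],[0,0,1.4,0],[0,0,1.4,0]]]'
python3 -m pendant '[[[0,0,0,0],[0,0,0,0],[0,0,0,0],[0,0,0,0],[0,0,-10,0],[0,0,-40,0],[0,0,-75,0],[0,0,-98,0],[0,0,-98,0],[0,0,-98,0]]]' 0.2
python3 -m pendant '[[[0,0,0,0],[0,0,0,0],[0,0,0,0]]]'
python3 -c "
from h import *
go((440.8,156.5,206,3.3))"
```

```text
clock: 26.67
tool_pos: [0.6166, 0.1378, 0.1079]
eef_rot: [-0.0, 0.999, -0.042, 0.0]
ft_force: [0.7, 0.7, -0.6]
grip_width: 0.0556
clock: 27.5
tool_pos: [0.6172, 0.138, 0.2081]
eef_rot: [-0.001, 0.999, -0.042, 0.002]
ft_force: [-0.4, 0.0, -0.1]
grip_width: 0.0702
clock: 27.75
tool_pos: [0.6156, 0.1375, 0.2045]
eef_rot: [0.0, 0.999, -0.042, -0.001]
ft_force: [-0.2, -0.4, 0.1]
grip_width: 0.0704
t 27.75 tcp [615.6 137.5 204.5] th -4.8 tilt 0.0024 w 70.4 F [-0.2 -0.4  0.1]
(440.8, 156.5, 206, 3.3) -> [-175.7   -4.2   -1.1] roll -8.1
```

```bash
python3 -m pendant '[[[-16,0,0,-2],[-50,-1,0,-5],[-88,-2,0,-8.1],[-125,-3,0,-8.1],[-155,-4,0,-8.1],[-170,-4,0,-8.1],[-176,-4.3,0,-8.1],[-176,-4.3,0,-8.1],[-176,-4.3,0,-8.1],[-176,-4.3,0,-8.1]]]'
python3 -c "
from h import *
go((440.8,156.5,106,3.3))
look(['tub'])"
```

```text
clock: 28.58
tool_pos: [0.4427, 0.1568, 0.2058]
eef_rot: [-0.0, 1.0, 0.028, 0.0]
ft_force: [0.5, -0.6, 0.4]
grip_width: 0.0702
t 28.58 tcp [442.7 156.8 205.8] th 3.2 tilt 0.0009 w 70.2 F [ 0.5 -0.6  0.4]
(440.8, 156.5, 106, 3.3) -> [-2.   0.2 99.8] roll -0.1
top tub conf 0.90 n796 zmax 0.056 box [263. 224.  25.  29.] top n664 mean [614.2 136.2] rect [615.6 137.4] [55.7 55.5] 84.6 circ [614.  135.8] 36.8
```

```bash
python3 -m pendant '[[[-1.5,0,30,0],[-1.5,0,60,0],[-1.5,0,84,0],[-1.5,0,95,0],[-1.5,0,99.5,0],[-1.5,0,99.5,0],[-1.5,0,99.5,0],[-1.5,0,99.5,0]]]'
python3 -m pendant '[[[0,0,0,0],[0,0,0,0],[0,0,0,0],[0,0,0,0],[0,0,0,0],[0,0,0,0],[0,0,0,0],[0,0,0,0]]]' 1
python3 -m pendant '[[[0,0,0,0],[0,0,-20,0],[0,0,-60,0],[0,0,-90,0],[0,0,-105,0],[0,0,-105,0],[0,0,-105,0]]]'
python3 -c "
from h import *
go((480,-120,211,3.3),(630.9,-259.6,211,3.3))"
```

```text
clock: 29.45
tool_pos: [0.4405, 0.1571, 0.1071]
eef_rot: [-0.0, 1.0, 0.028, 0.001]
ft_force: [0.3, 0.1, 1.3]
grip_width: 0.0702
clock: 30.12
tool_pos: [0.4399, 0.1568, 0.1065]
eef_rot: [0.0, 1.0, 0.028, 0.0]
ft_force: [0.0, -0.8, 5.1]
grip_width: 0.0437
clock: 30.7
tool_pos: [0.4399, 0.1568, 0.2114]
eef_rot: [-0.0, 1.0, 0.028, 0.001]
ft_force: [-0.7, -0.7, -2.5]
grip_width: 0.0436
t 30.7 tcp [439.9 156.8 211.4] th 3.2 tilt 0.0014 w 43.6 F [-0.7 -0.7 -2.5]
(480, -120, 211, 3.3) -> [ 24.4 278.6   0.4] roll -0.1
(630.9, -259.6, 211, 3.3) -> [167.1 426.6   0.5] roll -0.1
```

```bash
python3 -m pendant '[[[7,18,0,0],[21,54,0,0],[35,90,0,0],[49,126,0,0],[63,162,0,0],[77,197,0,0],[91,233,0,0],[105,268,0,0],[119,304,0,0],[133,340,0,0]]]'
python3 -m pendant '[[[13,33,0,0],[24,62,0,0],[31,80,0,0],[34.1,86.6,0,0],[34.1,86.6,0,0],[34.1,86.6,0,0],[34.1,86.6,0,0],[34.1,86.6,0,0]]]'
python3 -c "
from h import *
go((630.9,-259.6,114,3.3))"
```

```text
clock: 31.53
tool_pos: [0.5912, -0.1766, 0.2085]
eef_rot: [-0.0, 1.0, 0.029, -0.002]
ft_force: [0.5, 0.4, -0.6]
grip_width: 0.0435
clock: 32.2
tool_pos: [0.6307, -0.2573, 0.211]
eef_rot: [-0.001, 1.0, 0.03, -0.0]
ft_force: [0.4, -0.3, -0.9]
grip_width: 0.0435
t 32.2 tcp [ 630.7 -257.3  211. ] th 3.4 tilt 0.0014 w 43.5 F [ 0.4 -0.3 -0.9]
(630.9, -259.6, 114, 3.3) -> [ 0.2  2.4 97. ] roll 0.1
```

```bash
python3 -m pendant '[[[0,0,25,0],[0,0,55,0],[0,0,80,0],[0,0,94,0],[0,0,98,0],[0,0,98,0],[0,0,98,0],[0,0,98,0]]]'
python3 -m pendant '[[[0,0,1,0],[0,0,2,0],[0,0,2,0],[0,0,2,0],[0,0,2,0]]]'
python3 -c "
from h import *
go((630.9,-259.6,109.5,3.3))
c=camera('side');cv2.imwrite('pics/s5.png',cv2.resize(c['frame'][220:450,180:460],None,fx=2,fy=2))"
```

```text
clock: 32.87
tool_pos: [0.632, -0.2599, 0.1152]
eef_rot: [0.001, 1.0, 0.028, 0.001]
ft_force: [0.5, -0.5, -0.7]
grip_width: 0.0438
clock: 33.28
tool_pos: [0.6309, -0.2597, 0.1114]
eef_rot: [0.0, 1.0, 0.028, 0.0]
ft_force: [-0.9, 1.6, -0.5]
grip_width: 0.043
t 33.28 tcp [ 630.9 -259.7  111.4] th 3.2 tilt 0.0002 w 43.0 F [-0.9  1.6 -0.5]
(630.9, -259.6, 109.5, 3.3) -> [ 0.  -0.1  1.9] roll -0.1
```

View pics/s5.png

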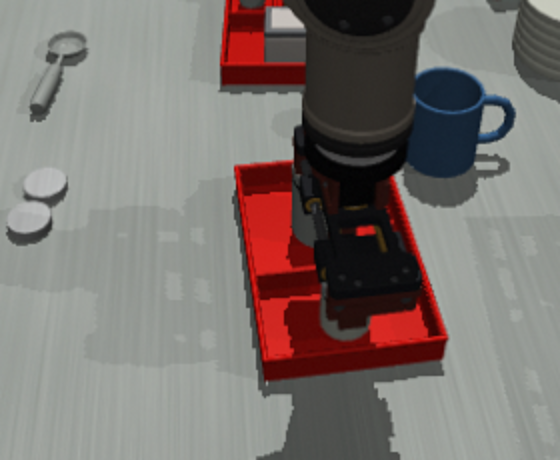

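Jar is in the smaller compartment, just above the floor. Lower, open partway, withdraw to the side away from everything.

```bash
python3 -m pendant '[[[0,0,1.8,0],[0,0,1.8,0],[0,0,1.8,0]]]'
python3 -m pendant '[[[0,0,0,0],[0,0,0,0],[0,0,0,0],[0,0,0,0],[0,0,-10,0],[0,0,-40,0],[0,0,-75,0],[0,0,-110,0],[0,0,-110,0],[0,0,-110,0]]]' 0.33
python3 -m pendant '[[[-30,10,0,0],[-60,30,0,0],[-95,50,0,0],[-130,70,0,0],[-160,90,0,0],[-180,110,0,0],[-190,120,0,0],[-190,120,0,0],[-190,120,0,0],[-190,120,0,0]]]'
python3 -m pendant '[[[-40,40,0,0],[-40,60,0,0],[-40,60,0,0],[-40,60,0,0],[-40,60,0,0]]]'
python3 -c "
from h import *
look(list(H))
go((0,0,0,0))
for a in('top','side'): cv2.imwrite(f'pics/{a}9.png',camera(a)['frame'])"
```

```text
clock: 33.58
tool_pos: [0.6311, -0.2597, 0.1097]
eef_rot: [0.0, 1.0, 0.028, 0.0]
ft_force: [0.6, -0.1, 0.5]
grip_width: 0.0437
clock: 34.42
tool_pos: [0.6322, -0.2602, 0.223]
eef_rot: [0.001, 1.0, 0.028, 0.003]
ft_force: [0.4, 0.2, -0.3]
grip_width: 0.0587
clock: 35.25
tool_pos: [0.4489, -0.3887, 0.2189]
eef_rot: [-0.001, 1.0, 0.029, -0.0]
ft_force: [0.4, -0.1, 0.2]
grip_width: 0.0587
clock: 35.67
tool_pos: [0.4131, -0.4507, 0.219]
eef_rot: [-0.001, 1.0, 0.03, 0.0]
ft_force: [-0.1, 0.7, 0.3]
grip_width: 0.0584
top canister conf 0.95 n808 zmax 0.085 box [400. 221.  34.  31.] top n640 mean [ 621.8 -145. ] rect [ 621.9 -146.1] [54.  57.9] 44.5 circ [ 622.8 -145.9] 29.7
top jar conf 0.73 n524 zmax 0.061 box [451. 221.  23.  21.] top n348 mean [ 629.1 -258. ] rect [ 629.2 -258.8] [42.7 42.5] 27.5 circ [ 630.  -258.2] 22.3
top tub conf 0.63 n282 zmax 0.080 box [208. 241.  23.  17.] top n21 mean [572.1 246.2] rect [572.2 247.7] [11.7 28.7] 43.1 circ [576.5 251.7] 14.3
top tub conf 0.61 n843 zmax 0.056 box [265. 225.  35.  29.] top n690 mean [614.7 137. ] rect [615.9 137.6] [56.3 56.2] 85.0 
[... 2199 characters left out ...]
 76.] top n45 mean [575.1 453.5] rect [574.9 454.8] [27.6 26.9] 12.8 circ [575.3 455. ] 15.6
side tray_two conf 0.71 n7161 zmax 0.030 box [352. 353. 104. 112.] top n1394 mean [ 629.8 -219. ] rect [ 627.7 -192.7] [153.7 235.1] 3.2 circ [ 627.9 -192.8] 137.6
side tray_three conf 0.74 n379 zmax 0.030 box [346. 279.  28.  21.] top n161 mean [650.2   1.6] rect [649.5  -2. ] [53.7 48.9] 81.9 circ [649.   -1.4] 27.7
side tray_three conf 0.65 n2221 zmax 0.031 box [326. 232.  68.  64.] top n582 mean [617.3 151.4] rect [621.9 196.1] [238.2 152.9] 84.9 circ [620.8 193.3] 136.2
t 36.77 tcp [ 411.4 -452.4  219.4] th 3.3 tilt 0.0001 w 58.6 F [-0.9 -0.8  0.3]
(0, 0, 0, 0) -> [-385.1 -475.   219.5] roll 3.3
```

View pics/side9.png

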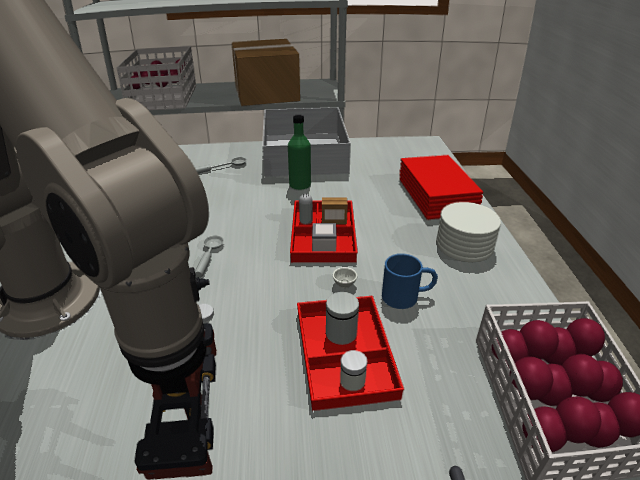

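View pics/top9.png

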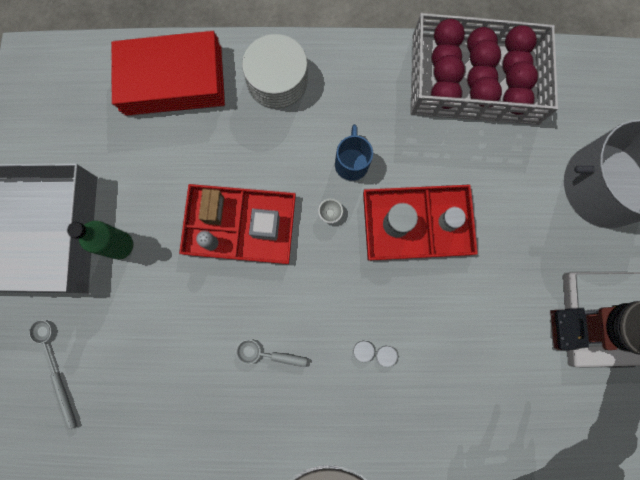

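Both pictures show all five items upright in their compartments: canister (403,219) and jar (454,217) in the right tray, tub (264,223), carton (210,206) and shaker (205,239) in the left tray. The dish, mug and bottle have not moved.

```bash
python3 -c "
from rig import r
print(r.hand_in())"
```

```text
the job is handed in; nothing more can be done
None
```

Both lunches are made up and the job is handed in, at about 37 s on the robot's clock. No verdict came back, so the checks below are my own.

- **Placing:** the last camera measurements put all five items within about 4 mm of the middle of their compartments, against the 15 mm allowed. The canister and jar are in the two-compartment tray; the tub, carton and shaker are in the three-compartment tray. Their measured heights fit standing on the floor, and both pictures show them upright.
- **Bystanders:** the dish, mug and bottle measured within about 2 mm of where they started.
- **Robot:** the arm was clear of everything, and the force readings printed during the run stayed below about 7 N.

**Disagreements in the last look:** the detection networks gave several false reports:
- The top camera labelled the dish as the carton.
- The top camera offered the shaker's spot as its first choice for the tub.
- The top camera also reported the tub as a second bottle.
- The side camera's best match for the three-compartment tray was the dish.

The carton's final position therefore comes from the side camera alone, though the top picture shows it in the right compartment. The two cameras differed by up to about 4 mm on the canister, jar, tub and shaker.

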